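Hold a glass cell in the photometer's light path

ROBOT

A 6-joint arm with a two-finger parallel gripper is mounted at the origin on the work surface. World frame = base frame: x ahead of the robot, y to its left, z up, the work surface at z = 0. Lengths are in m, angles in rad, forces in N, time in s.
With the tool pointing down it reaches from about 0.325 to 0.775 m from the base axis. Payload 5.5 kg.
Tool frame: the origin (TCP) lies on the mounting face of the last link; the fingertips stand 182 mm ahead of it and the grasp point (between the pads) lies 163 mm ahead of it; z points along the fingers, y is the direction in which the jaws open and shut (so a half turn about z gives the same grasp; the last joint's range is limited). The gripper opens to 88 mm and grips with 3 to 60 N. Pads are 20 mm wide; open, the fingers measure 115 mm over their backs; the gripper's body (75 mm by 178 mm) begins 61 mm behind the grasp point.
Start: joints at [-1.168, 0.091, 1.231, -0, 1.82, -0.057], TCP at [0.266, -0.538, 0.405] pointing down, gripper open.
Joint ranges: [-2.87, 2.87], [-0.86, 2.18], [0.17, 2.46], [-1.51, 4.65], [0.06, 2.69], [-2.65, 2.65]. Speed limits (rad/s): [2.57, 2.57, 3.01, 3.14, 3.14, 3.14].

INTERFACE

Orientations are given as a rotation vector (axis times angle).
In Python, from workcell import * gives the robot as it stands.
- The arm moves only by the tool servo_tool, never from a script. Its argument "moves" is a list that holds one entry, the list of rows, each a list of 6 numbers: the shift along the tool's x, y, z in mm, then the turn, a rotation vector about the tool's x, y, z in degrees. In form: [[[tx, ty, tz, rx, ry, rz], ...]]. A call has 1 to 5 rows; each row is the pose to reach, as a shift and turn from the pose commanded when the call began, along the tool's axes at that moment; what a row does not reach only later rows make up. A row lasts 1/10 s, in which the tool goes at most 50 mm and 8.59 degrees, less where a joint would pass 70% of its speed; a pose out of reach is approached as far as the arm can. A call with a gripper value outside its range is refused whole. "grip" is the finger opening in mm, from 0 to 87.8, set as the call begins (left out, the last holds). The fingers move at their own pace and stop on an object; the grip force is fixed at half the most. Time passes only in rows, so rows that repeat a pose let the fingers close. It gives the time, the measured TCP pose, the force and the opening at its end, in the units of the state.
- state(): the state, without advancing time (a new reading comes with each control period).
- camera(name): name is "side" or "top" or "wrist"; returns the picture (420x560x3 uint8, red, green, blue); there is no depth.
- camera_info(name): a dict with "K" (3x3 intrinsics, pixels), "R" (3x3) and "t" (3): a world point X has camera coordinates R X + t; the wrist camera has in their place "T_tool_cam" (4x4, takes a point from camera to tool coordinates, whose origin is the TCP and whose axes are the flange's). Camera axes: x right, y down, z forward; pixel columns grow to the right and rows downward; lengths in m; the calibration is good to about 2 mm. The wrist camera is an equidistant fisheye: a pixel r from the principal point sees the ray r / f radians off the axis. A picture is of the moment at which its call begins: read the wrist's pose just before it. camera_info takes no time and is no camera call.
- finish_job(): hands the job in, once; it reports no verdict.
The state is a dict: "t": time; "joints": joint angles; "dq": joint speeds; "joint_efforts": joint torques, N m; "position": TCP position; "tcp_rot": TCP orientation; "contact_force": force on the tool from outside, world axes, zero at the start; "moment": the same for the moment, N m; "grip_width": finger opening in m.
Only numpy, scipy, OpenCV 4.12 (cv2) and the standard library are available. Lean on these libraries where they do the work, as an engineer would, in place of code of your own. Each camera call takes 0.05 s, during which the arm holds its last target.

TASK

On the school lab bench, swing the photometer's lamp door open by its handle to a right angle or beyond and leave it open. Then take the capped rectangular glass cell from the enamel tray, touching it with the fingers only on its two narrow frosted ends, never on the broad clear faces, and hold it upright in mid-air halfway between lamp and receiver, centred on the light path with its clear faces square to the light. Finish while still holding it there, touching neither rail nor anything else with it; leave the bottles and other things where they are and do not tip the cell over.

Things in the scene. Friction and masses are not known exactly. Their poses are not given: they have to be found in the camera images.
- photometer: Fixed photometer; place and yaw vary. Origin on the table under mid light path, +x along the rail to the lamp, z up. Rail x -140 to 300, 80 wide, 23 mm high. Lamp house: light grey box, x 170 to 290, 130 wide, top 147 mm above table; lens in its -x face behind the door. Receiver: black level tube 38 mm across on a post, x -142 to -97, axis 95 mm high. The light runs along x from lens to receiver.
- beam_mid (a point): The point in mid-air on the light path halfway between receiver and lamp house front: 95 mm above the table over the photometer's origin. Axes as the photometer's (x along the light towards the lamp, z up).
- lamp_door (a joint): Angle (rad) of the lamp house's upright door: 0 shut, grows as its free edge swings out to the receiver side (counter-clockwise from above), limit 1.9. Starts at 0 to 0.25; light friction hinge (0.06 N m), stays where left. Door 120 mm wide, 8 thick, 30 to 142 mm above the table, hinged at its -y edge (photometer axes).
- door_handle (a point): Grip point on the door handle: an upright round steel bar, 12 mm diameter, 80 to 140 mm above the table, top end free, joined to the door by one 10 mm arm at 85 mm height. Point on the bar's axis, 118 mm above the table, 35 mm off the door's outer face. Axes turn with the door: x normal to it (into the lamp house when shut), y along it away from the hinge, z up.
- door_hinge (a point): Point on the door's vertical hinge axis, 118 mm above the table; axes as the handle's. In them the handle is at x -45, y +100 mm.
- tray: Fixed white enamel tray with dark rim, 240 (x) x 280 (y) mm, outer walls 28 mm high (rim bead to 32), inner floor 5 mm above the table. Origin under its centre.
- cell: Capped empty glass cell (large cuvette): 20 mm thick (x), 40 wide (y), 71 tall with a 6 mm grey cap, 0.12 kg. Origin at centre of underside, z up. Stands upright on the tray floor; cell and the two bottles swap places at random. Its narrow ends (facing +y, -y; 19 mm wide, 65 tall, 40 apart) are frosted white: grip only these. The broad faces (+x, -x) are clear.
- cell_windows: The two clear broad windows of the cell, each 34 mm wide, from 4.5 to 64.5 mm above its underside, facing the cell's +x and -x; same origin and axes as the cell. Fingers must not touch them.
- cell_center (a point): Middle of the cell between its clear windows, 32 mm above its underside. Axes as the cell's. The light should pass here.
- amber_bottle: Brown dropper bottle with rubber bulb, 44 mm diameter, 95 mm tall, stands in the tray. Origin at the centre of its underside. Bystander.
- clear_bottle: Clear dropper bottle with rubber bulb, 44 mm diameter, 95 mm tall, stands in the tray. Origin at the centre of its underside. Bystander.
- tweezers: Steel tweezers, 115 mm long along their y, 6 mm high, lying along the tray's far wall. Bystander.
- beaker: Glass beaker, 84 mm across, 105 mm tall, origin at the centre of its underside. Bystander on the bench to the right.
- petri_dish: Low open glass dish, 90 mm across, 16 mm tall, on the bench to the right. Origin at the centre of its underside. Bystander.
- slide_box: Closed grey box for slides 85 (x) x 35 (y) x 30 mm, on the bench to the right. Origin at the centre of its underside. Bystander.

How it is judged:
On the way, in this order (a step that is already met when the one before it is completed fails the run):
1. the lamp door is swung open to a right angle or beyond while the cell still stands in its place (value of joint lamp_door above 1.45 rad and distance of cell from where it was at the start of the episode below 0.03 m), for 0.2 s.
2. the cell is lifted clear of the tray by its frosted ends (z of cell in the frame of tray above 0.045 m and contact force between the fingers and cell above 1 N), for 0.2 s.
At the end, for the whole second after the job is handed in: Door open past 1.45 rad; cell held by frosted ends only, centre within 10 mm of the light path (35 mm along it), square to it within 0.17 rad, upright within 0.15 rad, at rest, touching neither photometer nor tray; bystanders within 30 mm of their places (value of joint lamp_door above 1.45 rad and x of cell_center in the frame of beam_mid between -0.035 and 0.035 m and y of cell_center in the frame of beam_mid between -0.01 and 0.01 m and z of cell_center in the frame of beam_mid between -0.01 and 0.01 m and angle between the x axis of cell and the x axis of beam_mid, either way round below 0.17 rad and angle between cell's own z axis and vertical below 0.15 rad and contact force between the fingers and cell above 1 N and contact force between the fingers and cell_windows below 0.5 N and contact force between cell and photometer below 0.05 N and contact force between cell and tray below 0.05 N and linear speed of cell below 0.02 m/s and distance of each of amber_bottle, clear_bottle, tweezers, beaker, petri_dish, slide_box from where it was at the start of the episode below 0.03 m); the arm keeps its last pose, push and grip.
It fails at once if the fingers press on a clear window of the cell (contact force between the fingers and cell_windows above 0.5 N).
It fails at once if the cell is tipped over (angle between cell's own z axis and vertical above 0.6 rad).
It fails at once if a bystander is shifted by more than 30 mm (distance of any of amber_bottle, clear_bottle, tweezers, beaker, petri_dish, slide_box from where it was at the start of the episode above 0.03 m).
It fails at once if a bottle or the beaker is tipped (angle between any of amber_bottle, clear_bottle, beaker's own z axis and vertical above 0.5 rad).
It also fails if it takes over 64 s, if anything falls off the work surface, if the arm or the gripper's body presses on something with over 40 N, if the wrist force passes 120 N, or if a joint passes its speed limit or range.

## Working session

There is one attempt and no reset: what is moved stays moved. The work goes in short steps, Python scripts to look and compute and a tool call to move; the robot and the scene stay as the last step left them, time stands still between calls to the robot, and variables do not carry over. Pictures are saved under pics/ and viewed, and the job is handed in when it is done.

Besides the shell and the picture viewer there is one more tool, called after "Call:" as name(argument=value, ...), one argument or row to a line, values as JSON. servo_tool: Moves the arm, as the interface text tells. Its arguments: {"type":"object","properties":{"moves":{"type":"array","items":{"type":"array","items":{"type":"array","items":{"type":"number"}}}},"grip":{"type":"number"}},"required":["moves"]}

```bash
ls; mkdir -p pics
python3 - <<'E'
from workcell import *
import cv2,numpy as np
print(state())
for n in ["side","top","wrist"]:
    im=camera(n); cv2.imwrite(f"pics/{n}0.png",im[:,:,::-1])
    i=camera_info(n); print(n,{k:np.round(v,4).tolist() for k,v in i.items()})
E
```

```text
pics
{'t': 0.0, 'joints': array([-1.16770611e+00,  9.18661261e-02,  1.23185991e+00, -5.84122097e-06,
        1.81977635e+00, -5.67200062e-02]), 'dq': array([-0.00118804, -0.00072068, -0.00066672,  0.00170395,  0.00134729,
       -0.00116662]), 'joint_efforts': array([ 1.30668373e-04, -4.46452045e+01, -4.06447184e+01,  6.96939393e-02,
        2.91213021e-02, -1.43506545e-04]), 'position': array([ 0.26627874, -0.53774747,  0.40351685]), 'tcp_rot': array([-3.05710090e+00, -7.15491586e-01,  5.25374338e-04]), 'contact_force': array([-0.71452731,  0.17122171,  0.30421089]), 'moment': array([ 0.00872447, -0.00933409, -0.01340148]), 'grip_width': 0.08767831652612583}
side {'K': [[419.5933, 0.0, 275.7881], [0.0, 419.5933, 206.091], [0.0, 0.0, 1.0]], 'R': [[-0.9866, -0.162, -0.0179], [-0.1078, 0.7311, -0.6737], [0.1222, -0.6628, -0.7388]], 't': [0.5011, 0.1993, 0.9608]}
top {'K': [[424.2037, 0.0, 275.9145], [0.0, 424.2037, 208.735], [0.0, 0.0, 1.0]], 'R': [[0.0092, -0.9999, -0.0101], [-0.9992, -0.0088, -0.0386], [0.0385, 0.0104, -0.9992]], 't': [-0.0794, 0.5224, 1.0359]}
wrist {'K': [[325.1923, 0.0, 275.4519], [0.0, 325.1923, 207.2735], [0.0, 0.0, 1.0]], 'T_tool_cam': [[-0.0003, -0.9606, -0.2778, 0.0767], [1.0, -0.0001, -0.0006, 0.001], [0.0005, -0.2778, 0.9606, 0.0205], [0.0, 0.0, 0.0, 1.0]]}
```

View pics/top0.png

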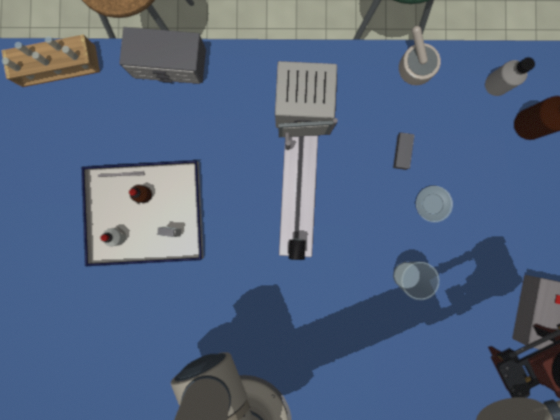

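View pics/side0.png

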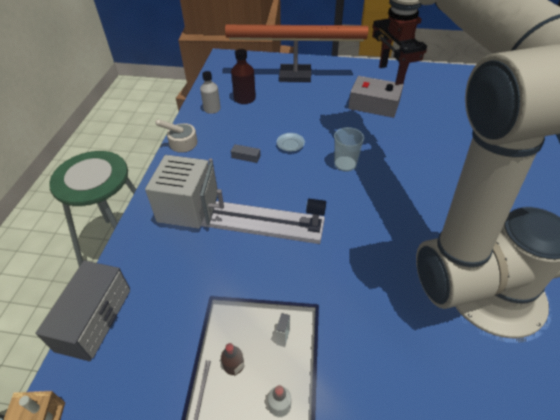

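View pics/wrist0.png

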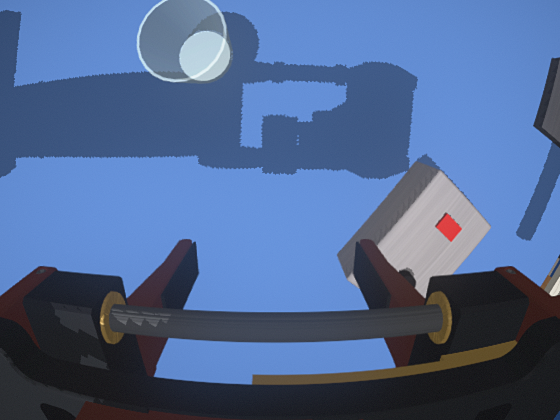

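Run:
```python
import cv2
a=cv2.imread('pics/top0.png')
cv2.imwrite('pics/c1.png',cv2.resize(a[50:270,230:350],None,fx=2.7*1,fy=2.7,interpolation=cv2.INTER_CUBIC))
cv2.imwrite('pics/c2.png',cv2.resize(a[150:275,75:215],None,fx=4.5,fy=4.5,interpolation=cv2.INTER_CUBIC))
b=cv2.imread('pics/side0.png')
cv2.imwrite('pics/c3.png',cv2.resize(b[150:250,140:340],None,fx=4,fy=4,interpolation=cv2.INTER_CUBIC))
cv2.imwrite('pics/c4.png',cv2.resize(b[290:420,180:330],None,fx=4.5,fy=4.5,interpolation=cv2.INTER_CUBIC))
```

```text
(no output)
```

View pics/c1.png

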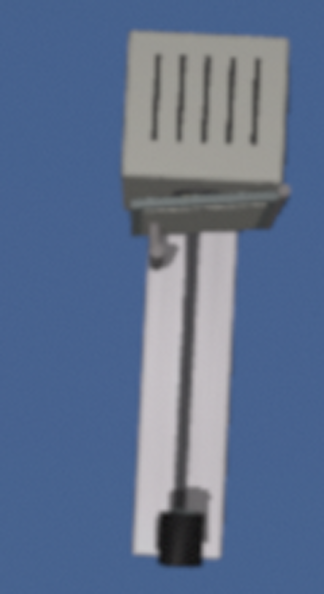

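View pics/c2.png

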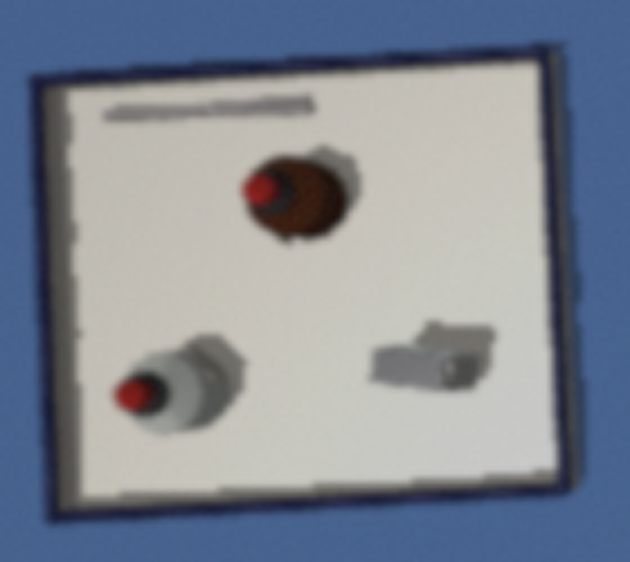

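View pics/c3.png

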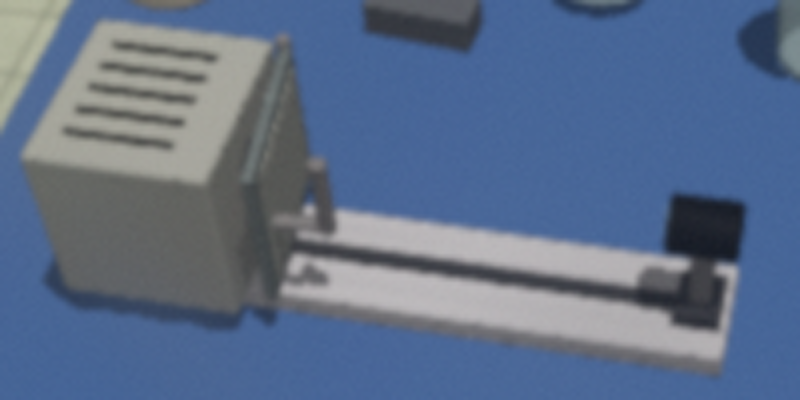

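View pics/c4.png

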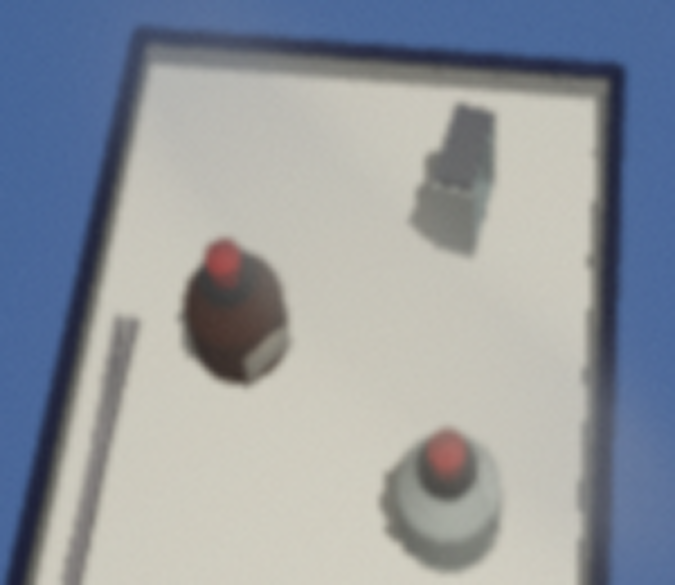

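```bash
cat > h.py <<'E'
from workcell import *
import cv2,numpy as np
from scipy.optimize import least_squares
from scipy.spatial.transform import Rotation as Ro
I={n:camera_info(n) for n in ['top','side']}
def proj(n,X):
    i=I[n];c=np.atleast_2d(X)@i['R'].T+i['t'];p=c@i['K'].T;return p[:,:2]/p[:,2:]
def place(p,X):
    x,y,a=p;X=np.asarray(X,float);c,s=np.cos(a),np.sin(a)
    return np.c_[x+c*X[:,0]-s*X[:,1],y+s*X[:,0]+c*X[:,1],X[:,2]]
def fit(obs,p0):
    # obs: list (cam,px,py,X,Y,Z local mm)
    def res(p):
        return np.concatenate([(proj(o[0],place(p,[np.array(o[3:])/1000]))[0]-o[1:3]) for o in obs])
    r=least_squares(res,p0,loss='soft_l1');print(np.round(r.x,4));print(np.round(res(r.x).reshape(-1,2),1).tolist());return r.x
E
python3 - <<'E'
from h import *
T=lambda u,v:('top',230+u/2.7,50+v/2.7); S=lambda u,v:('side',140+u/4,150+v/4)
obs=[T(133,553)+(-140,40,23),T(220,557)+(-140,-40,23),T(129,31)+(290,65,147),T(289,39)+(290,-65,147),T(122,177)+(170,65,147),
S(105,20)+(290,-65,147),S(207,183)+(170,65,147),S(25,155)+(290,65,147),S(722,362)+(-140,40,23),S(740,265)+(-140,-40,23)]
p=fit(obs,[.55,-.05,0.])
hb=place(p,[[.16,-.06,.0]])[0]
# handle top: triangulate
hx=least_squares(lambda q:np.concatenate([proj('top',[*q,.14])[0]-T(156,229)[1:],proj('side',[*q,.14])[0]-S(317,160)[1:]]),[.65,-.05])
print('handle',hx.x,hx.fun)
print('beam', place(p,[[0,0,.095]]))
c=np.cos(p[2]);s=np.sin(p[2]);d=hx.x-p[:2];print('handle local',c*d[0]+s*d[1],-s*d[0]+c*d[1])
T2=lambda u,v:('top',75+u/4.5,150+v/4.5); S2=lambda u,v:('side',180+u/4.5,290+v/4.5)
t=fit([T2(35,78)+(120,140,32),T2(555,45)+(120,-140,32),T2(575,488)+(-120,-140,32),T2(52,520)+(-120,140,32),S2(140,32)+(120,-140,32),S2(620,68)+(-120,-140,32)],[.5,.35,0])
E
```

```text
[ 0.545  -0.1274 -0.0474]
[[-1.3, 1.6], [-0.6, 2.0], [-0.5, -0.1], [0.2, 0.1], [-1.0, 0.5], [-1.6, -2.8], [-0.4, -1.9], [-2.3, -1.8], [0.2, -2.0], [-0.1, -1.5]]
handle [ 0.67014949 -0.10110475] [ 0.31117012  4.02192086 -4.43454119 -1.09389037]
beam [[ 0.54504725 -0.12737893  0.095     ]]
handle local 0.12371781747865215 0.03216836155193856
[0.5089 0.2488 0.0631]
[[-0.1, -0.4], [-0.9, 0.6], [-0.7, 1.3], [-0.3, 0.4], [-1.2, -4.1], [-0.2, -3.5]]
```

Run:
```python
import cv2
a=cv2.imread('pics/top0.png')
cv2.imwrite('pics/d1.png',cv2.resize(a[210:245,145:200],None,fx=12,fy=12,interpolation=cv2.INTER_CUBIC))
b=cv2.imread('pics/side0.png')
cv2.imwrite('pics/d2.png',cv2.resize(b[305:355,262:302],None,fx=12,fy=12,interpolation=cv2.INTER_CUBIC))
```

```text
(no output)
```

View pics/d1.png

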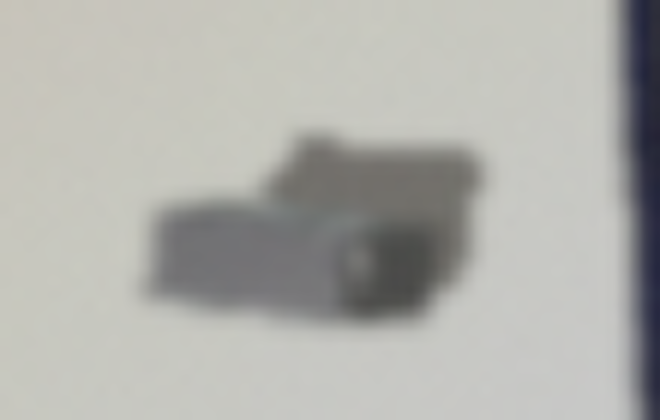

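View pics/d2.png

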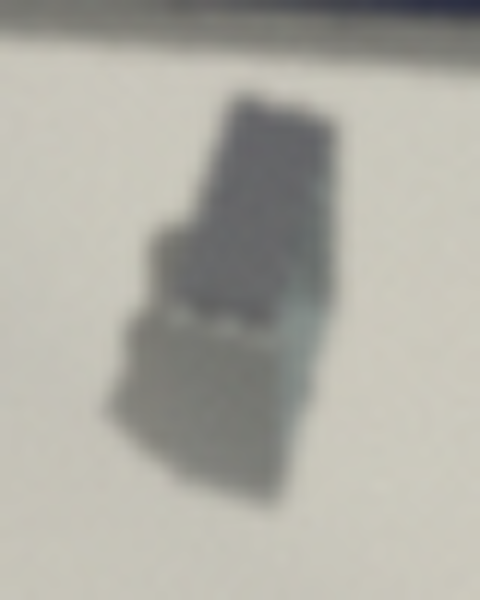

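```bash
cat >> h.py <<'E'
def go(pos,yaw):
    """pos=TCP; yaw=direction of tool x, tool z down"""
    s=state();R0=Ro.from_rotvec(s['tcp_rot']).as_matrix()
    c,n=np.cos(yaw),np.sin(yaw);R1=np.array([[c,n,0],[n,-c,0],[0,0,-1.]])
    d=R0.T@(np.array(pos)-s['position'])*1000
    r=np.degrees(Ro.from_matrix(R0.T@R1).as_rotvec())
    print('t',s['t'],'pos',np.round(s['position'],4),'yaw',round(np.arctan2(R0[1,0],R0[0,0]),4),'tilt',np.round(R0[:,2],3),'grip',round(s['grip_width'],4))
    print('shift',np.round(d,1),'turn',np.round(r,2))
def snap(n):
    s=state();im=camera(n);return s,im
def wray(s,uv):
    i=camera_info('wrist');K=i['K'];T=i['T_tool_cam']
    d=(np.atleast_2d(uv)-K[:2,2])/K[0,0];r=np.linalg.norm(d,axis=1,keepdims=True)
    v=np.c_[d/np.maximum(r,1e-9)*np.sin(r),np.cos(r)]
    R=Ro.from_rotvec(s['tcp_rot']).as_matrix()
    return s['position']+R@T[:3,3], v@T[:3,:3].T@R.T
def wz(s,uv,z):
    o,v=wray(s,uv);return o+v*((z-o[2])/v[:,2:])
def wproj(s,X):
    i=camera_info('wrist');K=i['K'];T=i['T_tool_cam'];R=Ro.from_rotvec(s['tcp_rot']).as_matrix()
    c=(((np.atleast_2d(X)-s['position'])@R)-T[:3,3])@T[:3,:3]
    th=np.arctan2(np.linalg.norm(c[:,:2],axis=1),c[:,2]);ph=np.arctan2(c[:,1],c[:,0])
    return K[:2,2]+K[0,0]*th[:,None]*np.c_[np.cos(ph),np.sin(ph)]
E
python3 -c "
from h import *
go([.64,-.10,.40],0.05)"
```

```text
t 0.15 pos [ 0.2662 -0.5378  0.4038] yaw 0.4597 tilt [-0.001  0.001 -1.   ] grip 0.088
shift [ 529.2 -226.5    4.1] turn [-9.000e-02  1.000e-02  2.347e+01]
```

Call:
servo_tool(
  moves=[
    [[46,-20,0,0,0,3],[92,-40,0,0,0,6],[138,-60,0,0,0,9],[184,-80,0,0,0,12],[230,-99,0,0,0,15]],
  ],
)

```text
t: 0.65
position: [0.429, -0.3455, 0.4044]
tcp_rot: [-3.126, -0.307, 0.0]
contact_force: [-0.1, -0.0, -0.4]
grip_width: 0.0878
```

```bash
python3 -c "
from h import *
go([.64,-.10,.40],0.05)"
```

```text
t 0.65 pos [ 0.429  -0.3455  0.4044] yaw 0.1955 tilt [-0.  0. -1.] grip 0.0878
shift [ 254.7 -199.9    4.4] turn [-0.01  0.01  8.33]
```

Call:
servo_tool(
  moves=[
    [[38,-31,1,0,0,2],[76,-62,2,0,0,4],[114,-93,3,0,0,6],[152,-123,4,0,0,8],[190,-153,4,0,0,8]],
  ],
)

```text
t: 1.15
position: [0.5853, -0.158, 0.4002]
tcp_rot: [-3.14, -0.09, 0.001]
contact_force: [0.1, -0.1, 0.0]
grip_width: 0.0877
```

Call:
servo_tool(
  moves=[
    [[33,-23,0,0,0,0],[66,-47,0,0,0,0],[66,-47,0,0,0,0],[66,-47,0,0,0,0]],
  ],
)

```text
t: 1.55
position: [0.648, -0.1085, 0.3993]
tcp_rot: [-3.14, -0.094, 0.004]
contact_force: [0.4, -1.0, 0.5]
grip_width: 0.0879
```

```bash
python3 -c "
from h import *
go([.64,-.10,.40],0.05)
s,im=snap('wrist');cv2.imwrite('pics/w1.png',im[:,:,::-1]);np.save('w1.npy',s,allow_pickle=True)"
```

```text
t 1.55 pos [ 0.648  -0.1085  0.3993] yaw 0.0599 tilt [-0.002  0.    -1.   ] grip 0.0879
shift [-7.4 -9.  -0.7] turn [-0.01  0.13  0.57]
```

View pics/w1.png

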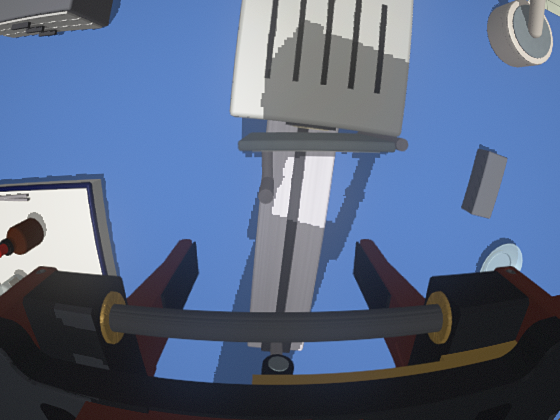

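```bash
python3 -c "
import cv2
a=cv2.imread('pics/w1.png');cv2.imwrite('pics/w1c.png',cv2.resize(a[90:240,225:420],None,fx=4,fy=4,interpolation=cv2.INTER_CUBIC))
cv2.imwrite('pics/w1d.png',cv2.resize(a[310:390,225:335],None,fx=6,fy=6,interpolation=cv2.INTER_CUBIC))"
```

```text
(no output)
```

View pics/w1c.png

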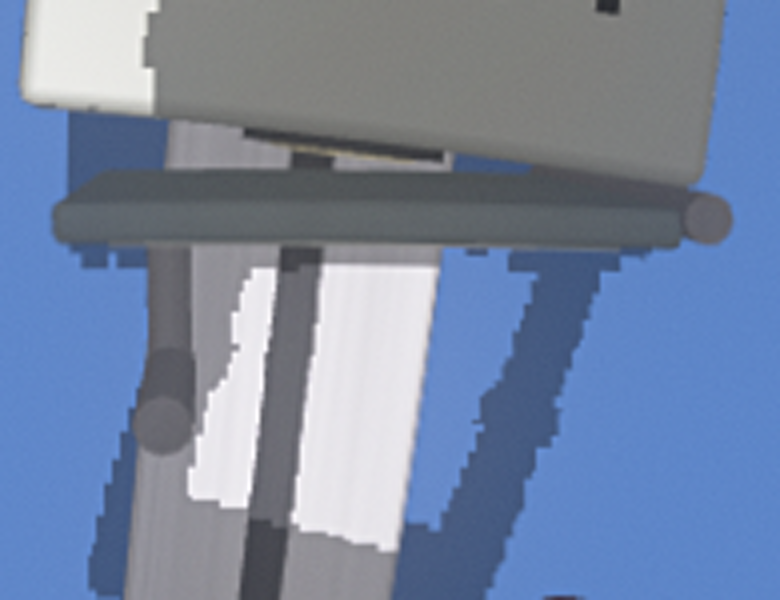

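View pics/w1d.png

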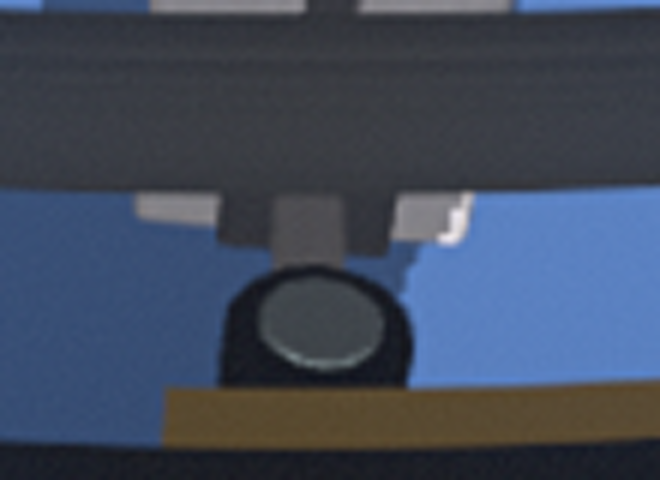

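Run:
```python
from h import *
s=np.load('w1.npy',allow_pickle=True).item()
h=wz(s,[[265.75,196.25]],.14)[0];hg=wz(s,[[402,144.5]],.144)[0]
print('handle',h,'hinge',hg,np.linalg.norm((h-hg)[:2]))
obs=[(230.5,115.75,170,65,147),(399.5,136,170,-65,147),(278.7,363.7,-97,0,95)]
r=least_squares(lambda p:np.concatenate([wproj(s,place(p,[np.array(o[2:])/1000]))[0]-o[:2] for o in obs]),[.545,-.127,-.047])
print(r.x,r.fun)
p=r.x;c,q=np.cos(p[2]),np.sin(p[2])
for X in (h,hg):
    d=X[:2]-p[:2];print(c*d[0]+q*d[1],-q*d[0]+c*d[1])
a=np.arctan2(*(h-hg)[[1,0]])-np.arctan2(100,-45)-p[2];print('door angle',a)
```

```text
handle [ 0.66353791 -0.10070156  0.14      ] hinge [ 0.7115983  -0.20115672  0.144     ] 0.11135995064553708
[ 0.55046092 -0.12839184 -0.04031124] [-3.31565948 -0.37720249  3.67311575  0.72043079  0.12183224 -0.19204427]
0.11186920172114197 0.03222481926732508
0.16393891870846636 -0.06621187704373768
door angle 0.06369747181066165
```

```bash
python3 -c "
from h import *
go([.6635,-.1007,.283],0.02)"
```

```text
t 1.6 pos [ 0.6474 -0.1093  0.4001] yaw 0.0585 tilt [-0.001 -0.    -1.   ] grip 0.0873
shift [ 16.8  -7.7 117.1] turn [0.01 0.07 2.21]
```

Call:
servo_tool(
  moves=[
    [[17,-8,0,0,0,2],[17,-8,30,0,0,2],[17,-8,70,0,0,2],[17,-8,70,0,0,2]],
  ],
  grip=44,
)

```text
t: 2.0
position: [0.6623, -0.1013, 0.3237]
tcp_rot: [-3.139, -0.034, 0.018]
contact_force: [-0.1, -0.4, -1.2]
grip_width: 0.0593
```

```bash
python3 -c "
from h import *
go([.6635,-.1007,.283],0.02)
s,im=snap('wrist');cv2.imwrite('pics/w2.png',im[:,:,::-1]);np.save('w2.npy',s,allow_pickle=True)
print(wproj(s,[.6635,-.1007,.14]))"
```

```text
t 2.0 pos [ 0.6623 -0.1013  0.3237] yaw 0.0216 tilt [-0.011  0.002 -1.   ] grip 0.0593
shift [ 1.7 -0.5 40.7] turn [-0.13  0.64  0.09]
[[274.09343482 253.6875546 ]]
```

View pics/w2.png

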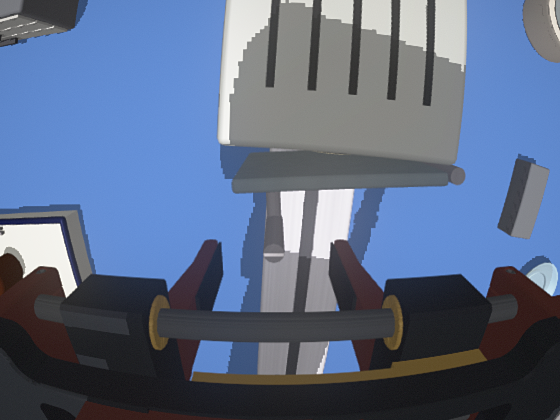

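Call:
servo_tool(
  moves=[
    [[2,0,0,0,0,0],[2,0,20,0,0,0],[2,0,40,0,0,0],[2,0,40,0,0,0]],
  ],
)

```text
t: 2.45
position: [0.6659, -0.1004, 0.2907]
tcp_rot: [-3.141, -0.036, 0.001]
contact_force: [-0.6, 0.5, -0.8]
grip_width: 0.0439
```

Call:
servo_tool(
  moves=[
    [[0,0,0,0,0,0],[0,0,0,0,0,0],[0,0,0,0,0,0],[0,0,0,0,0,0],[0,0,0,0,0,0]],
  ],
  grip=5,
)

```text
t: 2.95
position: [0.6661, -0.0998, 0.2916]
tcp_rot: [-3.141, -0.037, -0.002]
contact_force: [-0.5, 1.8, 2.3]
grip_width: 0.0114
```

Run:
```python
from h import *
go([.6635,-.1007,.283],0.02)
s=state();print(s['contact_force'])
h=s['position'][:2];hg=np.array([.7116,-.2012]);d=h-hg
for a in np.arange(0,1.71,.15):
    c,n=np.cos(a),np.sin(a);print(round(a,2),np.round((hg+[c*d[0]-n*d[1],n*d[0]+c*d[1]]-h)*1000,1))
```

```text
t 2.95 pos [ 0.6661 -0.0998  0.2916] yaw 0.0237 tilt [ 0.001  0.    -1.   ] grip 0.0114
shift [-2.6  0.8  8.6] turn [-0.02 -0.07  0.21]
[-0.45499336  1.78635981  2.28198145]
0.0 [0. 0.]
0.15 [-14.6  -7.9]
0.3 [-27.9 -18. ]
0.45 [-39.6 -29.9]
0.6 [-49.3 -43.4]
0.75 [-56.9 -58.2]
0.9 [-62.2 -74. ]
1.05 [-65.1 -90.4]
1.2 [ -65.5 -107. ]
1.35 [ -63.4 -123.6]
1.5 [ -58.8 -139.6]
1.65 [ -52.  -154.8]
```

Call:
servo_tool(
  moves=[
    [[-14.8,7.5,0,0,0,-4],[-28.3,17.3,0,0,0,-8],[-40.3,28.9,0,0,0,-12],[-50.3,42.2,0,0,0,-16],[-58.3,56.8,0,0,0,-20]],
  ],
)

```text
t: 3.45
position: [0.6103, -0.1591, 0.2917]
tcp_rot: [3.082, 0.586, 0.013]
contact_force: [18.2, -4.6, -5.2]
grip_width: 0.0114
```

Run:
```python
from h import *
s=state();print(s['contact_force'],s['moment'])
h0=np.array([.6661,-.0998]);hg=np.array([.7116,-.2012]);d=h0-hg
for a in np.arange(.9,1.75,.15):
    c,n=np.cos(a),np.sin(a);go([*(hg+[c*d[0]-n*d[1],n*d[0]+c*d[1]]),.2916],.0237+np.radians(4)*a/.15)
print(s['position'][:2]-hg, np.linalg.norm(s['position'][:2]-hg),np.linalg.norm(d))
```

```text
[18.15735016 -4.57977774 -5.17113409] [-0.74726337 -2.83611919  0.07590498]
t 3.45 pos [ 0.6103 -0.1591  0.2917] yaw 0.3758 tilt [ 0.009 -0.003 -1.   ] grip 0.0114
shift [-11.4  11.3   0.1] turn [ 0.36 -0.42 -3.83]
t 3.45 pos [ 0.6103 -0.1591  0.2917] yaw 0.3758 tilt [ 0.009 -0.003 -1.   ] grip 0.0114
shift [-20.1  25.5   0.1] turn [ 0.37 -0.4  -7.83]
t 3.45 pos [ 0.6103 -0.1591  0.2917] yaw 0.3758 tilt [ 0.009 -0.003 -1.   ] grip 0.0114
shift [-26.6  40.8   0.2] turn [  0.39  -0.39 -11.83]
t 3.45 pos [ 0.6103 -0.1591  0.2917] yaw 0.3758 tilt [ 0.009 -0.003 -1.   ] grip 0.0114
shift [-30.7  57.    0.3] turn [  0.4   -0.38 -15.83]
t 3.45 pos [ 0.6103 -0.1591  0.2917] yaw 0.3758 tilt [ 0.009 -0.003 -1.   ] grip 0.0114
shift [-32.3  73.5   0.3] turn [  0.41  -0.37 -19.83]
t 3.45 pos [ 0.6103 -0.1591  0.2917] yaw 0.3758 tilt [ 0.009 -0.003 -1.   ] grip 0.0114
shift [-31.5  90.2   0.4] turn [  0.43  -0.35 -23.83]
[-0.1012603   0.04205473] 0.10964601772194754 0.11114049666975578
```

Run:
```python
from h import *
h0=np.array([.6661,-.0998]);hg=np.array([.7116,-.2012]);d=h0-hg
rot=lambda a,d:np.array([np.cos(a)*d[0]-np.sin(a)*d[1],np.sin(a)*d[0]+np.cos(a)*d[1]])
c=rot(.75,d); y=.3758
for a in np.arange(.9,1.75,.15):
    w=rot(a,d*.1088/.1111)-c
    print(np.round(1000*np.array([np.cos(y)*w[0]+np.sin(y)*w[1],np.sin(y)*w[0]-np.cos(y)*w[1]]),1))
```

```text
[-8.9 14.1]
[-17.4  28. ]
[-23.7  43. ]
[-27.8  58.8]
[-29.4  75.1]
[-28.6  91.3]
```

Call:
servo_tool(
  moves=[
    [[-8.9,14.1,0,0,0,-4],[-17.4,28,0,0,0,-8],[-23.7,43,0,0,0,-12],[-27.8,58.8,0,0,0,-16],[-29.4,75.1,0,0,0,-20]],
  ],
)

```text
t: 3.95
position: [0.6105, -0.2381, 0.2917]
tcp_rot: [2.936, 1.116, 0.011]
contact_force: [12.7, 6.0, 0.1]
grip_width: 0.0114
```

Run:
```python
from h import *
h0=np.array([.6661,-.0998]);hg=np.array([.7116,-.2012]);d=h0-hg
s=state();print(s['contact_force'],s['moment'])
e=s['position'][:2]-hg;print(np.linalg.norm(e),np.arctan2(e[1],e[0])%6.283-np.arctan2(d[1],d[0]))
go([.55,-.13,.4],.7)
rot=lambda a,d:np.array([np.cos(a)*d[0]-np.sin(a)*d[1],np.sin(a)*d[0]+np.cos(a)*d[1]])
R0=Ro.from_rotvec(s['tcp_rot']).as_matrix()
w=rot(1.65,d*.1085/.1111)-rot(1.5,d*.1088/.1111);print(R0.T@[*w*1000,0])
```

```text
[12.69234133  5.97151463  0.14403048] [ 1.05260396 -1.71563915  0.09585641]
0.1075733049275899 1.49868164589935
t 3.95 pos [ 0.6105 -0.2381  0.2917] yaw 0.7267 tilt [ 0.007  0.002 -1.   ] grip 0.0114
shift [  27.2 -120.7 -108.5] turn [ 0.16 -0.36  1.53]
[-4.53880798 15.64585089  0.01732194]
```

Call:
servo_tool(
  moves=[
    [[-1.4,8.2,0,0,0,-2],[-2.7,16.3,0,0,0,-4],[-2.7,16.3,0,0,0,-4],[-2.7,16.3,0,0,0,-4]],
  ],
)

```text
t: 4.35
position: [0.6182, -0.2526, 0.2917]
tcp_rot: [2.898, 1.21, 0.003]
contact_force: [3.5, 2.8, 4.7]
grip_width: 0.0115
```

Call:
servo_tool(
  moves=[
    [[0,0,0,0,0,0],[0,0,0,0,0,0],[0,0,0,0,0,0]],
  ],
  grip=32,
)

```text
t: 4.65
position: [0.6174, -0.2528, 0.2898]
tcp_rot: [-2.898, -1.21, 0.002]
contact_force: [-1.2, -0.2, -0.4]
grip_width: 0.0308
```

Call:
servo_tool(
  moves=[
    [[0,0,-15,0,0,0],[0,0,-45,0,0,0],[0,0,-80,0,0,0],[0,0,-120,0,0,0]],
  ],
)

```text
t: 5.05
position: [0.6174, -0.2528, 0.4119]
tcp_rot: [-2.898, -1.21, 0.002]
contact_force: [-0.2, 0.4, 1.3]
grip_width: 0.0319
```

Run:
```python
from h import *
s,im=snap('wrist');cv2.imwrite('pics/w3.png',im[:,:,::-1]);np.save('w3.npy',s,allow_pickle=True)
print(s['t'],s['position'],s['contact_force'])
s,im=snap('top');cv2.imwrite('pics/top3.png',im[:,:,::-1])
```

```text
5.05 [ 0.61738334 -0.25279831  0.41187233] [-0.21577961  0.42351331  1.343435  ]
```

View pics/w3.png

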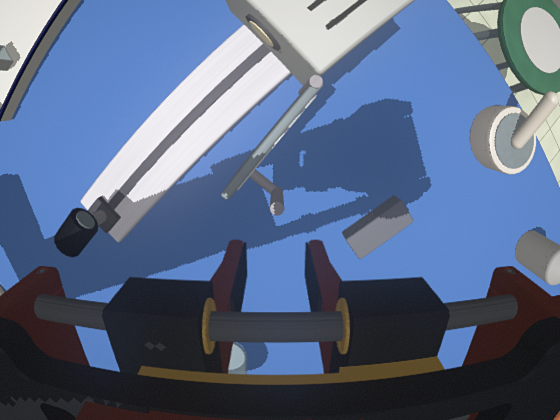

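Run:
```python
from h import *
s=np.load('w3.npy',allow_pickle=True).item()
h=wz(s,[[278,209]],.14)[0];hg=wz(s,[[316.5,82]],.144)[0];d=h-hg
print(h,hg,np.linalg.norm(d[:2]), (np.arctan2(d[1],d[0])-np.arctan2(100,-45)+.044)%6.283)
fe=wz(s,[[225,195]],.142)[0];print(fe)
lc=wz(s,[[300,82]],.147)
print(lc)
go([.5,.215,.40],.06)
a=cv2.imread('pics/top0.png')
```

```text
[ 0.62068402 -0.2531789   0.14      ] [ 0.71169453 -0.202017    0.144     ] 0.10440523778925483 1.703883517767549
[ 0.59922674 -0.21481257  0.142     ]
[[ 0.70226227 -0.19357492  0.147     ]]
t 5.15 pos [ 0.6172 -0.2527  0.42  ] yaw 0.7912 tilt [ 0.011 -0.005 -1.   ] grip 0.0318
shift [ 250.2 -412.3   16.1] turn [ 0.56 -0.47 41.89]
```

View pics/top3.png

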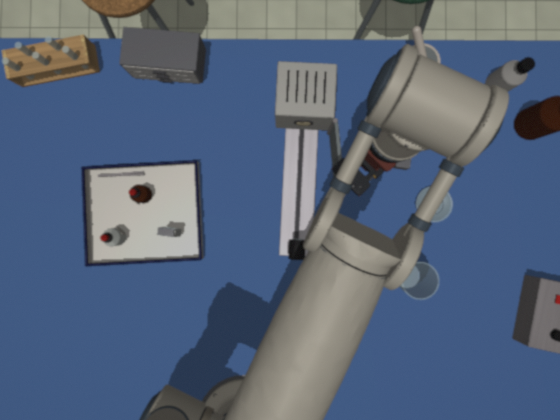

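Run:
```python
from h import *
r=least_squares(lambda q:proj('top',[*q,.076])[0]-[165.8,231.7],[.5,.25]);print(r.x)
go([r.x[0]-.03,r.x[1],.38],.06)
```

```text
[0.46523208 0.17843403]
t 5.15 pos [ 0.6172 -0.2527  0.42  ] yaw 0.7912 tilt [ 0.011 -0.005 -1.   ] grip 0.0318
shift [ 178.5 -432.9   35.6] turn [ 0.56 -0.47 41.89]
```

Call:
servo_tool(
  moves=[
    [[17,-42,0,0,0,4],[34,-84,0,0,0,8],[51,-126,0,0,0,12],[68,-168,0,0,0,16],[85,-210,0,0,0,20]],
  ],
  grip=87,
)

```text
t: 5.65
position: [0.5269, -0.0434, 0.411]
tcp_rot: [3.066, 0.684, 0.001]
contact_force: [1.1, -0.5, -0.0]
grip_width: 0.0688
```

Run:
```python
from h import *
go([.435,.178,.38],.06)
```

```text
t 5.65 pos [ 0.5269 -0.0434  0.411 ] yaw 0.4389 tilt [ 0. -0. -1.] grip 0.0688
shift [  10.9 -239.5   31. ] turn [ 1.000e-02 -2.000e-02  2.171e+01]
```

Call:
servo_tool(
  moves=[
    [[2,-45,0,0,0,5],[4,-90,8,0,0,10],[6,-135,16,0,0,15],[8,-180,24,0,0,19],[10,-220,30,0,0,21]],
  ],
)

```text
t: 6.15
position: [0.4416, 0.1598, 0.3807]
tcp_rot: [-3.139, -0.115, -0.001]
contact_force: [0.6, 0.4, 0.1]
grip_width: 0.0872
```

Call:
servo_tool(
  moves=[
    [[0,-10,0,0,0,0],[0,-10,0,0,0,0],[0,-10,0,0,0,0]],
  ],
)

```text
t: 6.45
position: [0.4426, 0.1676, 0.3811]
tcp_rot: [3.139, 0.119, 0.001]
contact_force: [-0.1, -0.1, 1.0]
grip_width: 0.0868
```

Run:
```python
from h import *
go([.435,.178,.38],.06)
s,im=snap('wrist');cv2.imwrite('pics/w4.png',im[:,:,::-1]);np.save('w4.npy',s,allow_pickle=True)
```

```text
t 6.45 pos [0.4426 0.1676 0.3811] yaw 0.0759 tilt [ 0.001 -0.001 -1.   ] grip 0.0868
shift [ -6.8 -10.9   1.1] turn [ 0.04 -0.04  0.91]
```

View pics/w4.png

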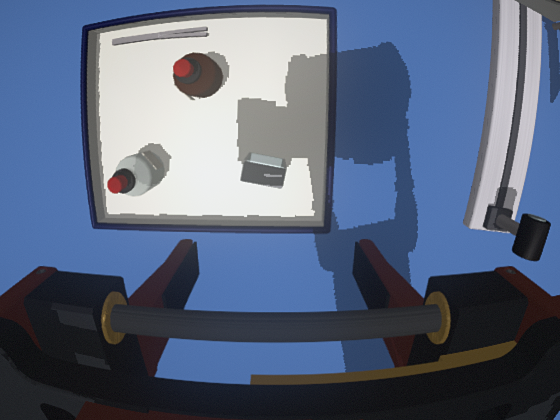

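Run:
```python
import cv2
a=cv2.imread('pics/w4.png');cv2.imwrite('pics/w4c.png',cv2.resize(a[140:200,225:305],None,fx=9,fy=9,interpolation=cv2.INTER_CUBIC))
```

```text
(no output)
```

View pics/w4c.png

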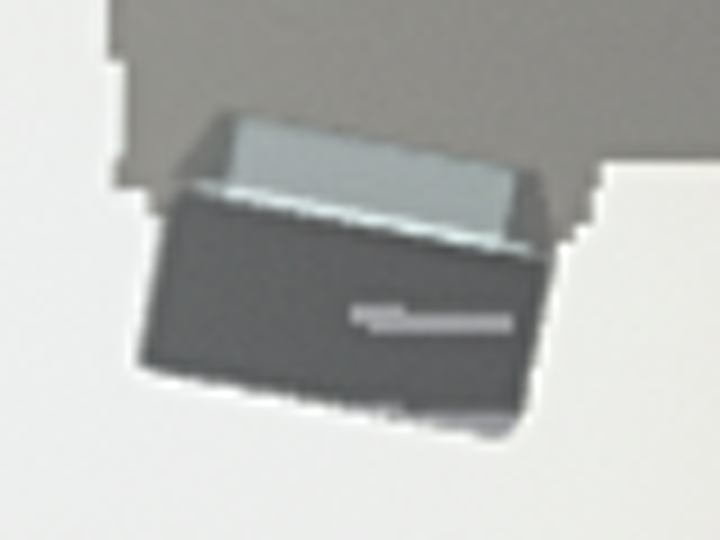

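Run:
```python
from h import *
s=np.load('w4.npy',allow_pickle=True).item()
P=np.array([[178,192],[550,254],[514,428],[140,363]])/9.+[225,140]
W=wz(s,P,.076)[:,:2];c=W.mean(0);print(W,c)
print([np.linalg.norm(W[i]-W[i-1]) for i in range(4)])
ang=lambda d:np.arctan2(d[1],d[0])
e=(W[0]-W[1]+W[3]-W[2]);yw=ang(e)-np.pi/2;e2=W[0]-W[3]+W[1]-W[2];print('yaw',yw,ang(e2))
go([c[0],c[1],.34],yw)
```

```text
[[0.47761898 0.19670956]
 [0.47411918 0.15979728]
 [0.45633525 0.16192242]
 [0.46020485 0.19953753]] [0.46706956 0.1794917 ]
[np.float64(0.01764226184719939), np.float64(0.037077828802310496), np.float64(0.01791045272867018), np.float64(0.03781362513539325)]
yaw -0.09856127427250394 -0.1398032606094151
t 6.5 pos [0.4428 0.1672 0.381 ] yaw 0.0748 tilt [ 0.001 -0.001 -1.   ] grip 0.0872
shift [ 25.1 -10.4  41.1] turn [ 0.03 -0.04  9.94]
```

Call:
servo_tool(
  moves=[
    [[8,-3,10,0,0,4],[17,-7,20,0,0,8],[25,-10,40,0,0,10],[25,-10,70,0,0,10],[25,-10,70,0,0,10]],
  ],
  grip=68,
)

```text
t: 7.0
position: [0.4665, 0.1785, 0.3063]
tcp_rot: [3.135, -0.158, -0.011]
contact_force: [0.1, 0.6, -0.9]
grip_width: 0.0682
```

Run:
```python
from h import *
go([.467,.1795,.213],-.105)
s,im=snap('wrist');im=im[:,:,::-1];cv2.imwrite('pics/w5.png',im);np.save('w5.npy',s,allow_pickle=True)
print(wproj(s,[[.467,.1795,.076]]))
cv2.imwrite('pics/w5c.png',cv2.resize(im[180:300,210:350],None,fx=5.5,fy=5,interpolation=cv2.INTER_CUBIC))
```

```text
t 7.0 pos [0.4665 0.1785 0.3063] yaw -0.1009 tilt [-0.007 -0.003 -1.   ] grip 0.0682
shift [ 1.1 -1.4 93.3] turn [0.19 0.4  0.24]
[[272.17433047 227.37484593]]
```

View pics/w5.png

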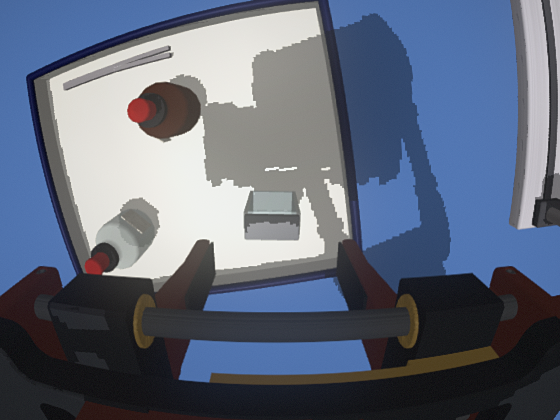

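View pics/w5c.png

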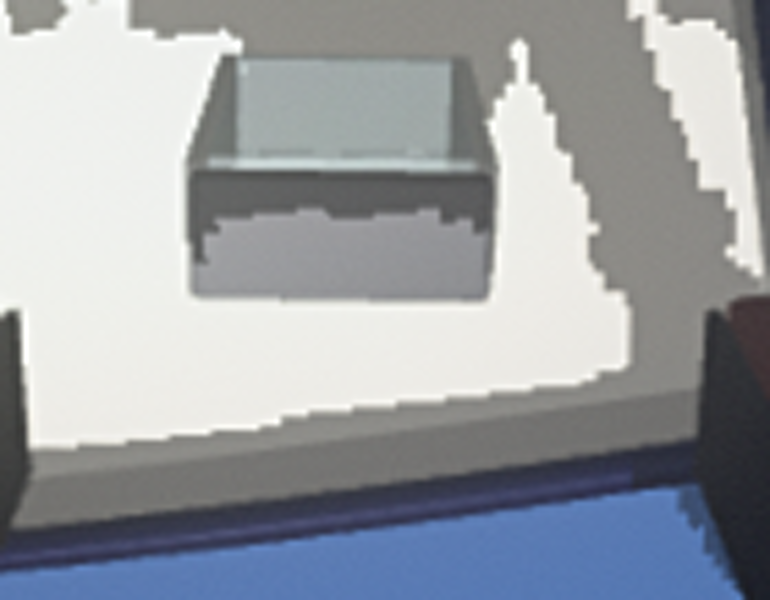

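Run:
```python
from h import *
s=np.load('w5.npy',allow_pickle=True).item()
P=np.array([[190,171],[496,173],[491,299],[190,296]])/[5.5,5.]+[210,180]
W=wz(s,P,.076)[:,:2];c=W.mean(0);print(W,c)
print([np.linalg.norm(W[i]-W[i-1]) for i in range(4)])
ang=lambda d:np.arctan2(d[1],d[0])
e=(W[0]-W[1]+W[3]-W[2]);yw=ang(e)-np.pi/2;print('yaw',yw)
go([c[0],c[1],.213],yw)
```

```text
[[0.47831951 0.19714446]
 [0.47420078 0.15967352]
 [0.45588348 0.16171406]
 [0.46019274 0.19954967]] [0.46714913 0.17952043]
[np.float64(0.0182856516280068), np.float64(0.03769662529714633), np.float64(0.018430608919865064), np.float64(0.03808022003360981)]
yaw -0.11145194037970318
t 7.05 pos [0.4666 0.1788 0.3089] yaw -0.1007 tilt [-0.004 -0.002 -1.   ] grip 0.0677
shift [ 0.8 -1.  95.8] turn [0.12 0.23 0.62]
```

Call:
servo_tool(
  moves=[
    [[1,-1,30,0,0,0.6],[1,-1,55,0,0,0.6],[1,-1,80,0,0,0.6],[1,-1,96,0,0,0.6],[1,-1,96,0,0,0.6]],
  ],
)

```text
t: 7.55
position: [0.4675, 0.1802, 0.214]
tcp_rot: [3.136, -0.173, -0.003]
contact_force: [0.3, -0.0, 0.3]
grip_width: 0.0678
```

Run:
```python
from h import *
s,im=snap('wrist');im=im[:,:,::-1];cv2.imwrite('pics/w6.png',im)
go([.4671,.1795,.213],-.111)
print(state()['contact_force'])
```

```text
t 7.6 pos [0.4679 0.1805 0.2156] yaw -0.11 tilt [ 0. -0. -1.] grip 0.0678
shift [-0.7  1.1  2.6] turn [ 0.01 -0.01  0.06]
[ 0.15790042  0.24979153 -0.17753455]
```

View pics/w6.png

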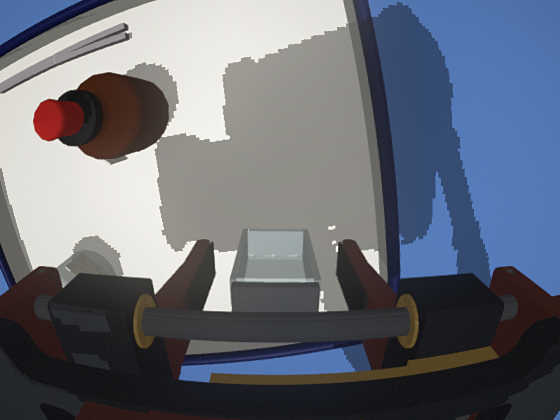

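Call:
servo_tool(
  moves=[
    [[-0.5,1,1,0,0,0],[-0.5,1,1,0,0,0],[-0.5,1,1,0,0,0],[-0.5,1,1,0,0,0],[-0.5,1,1,0,0,0]],
  ],
  grip=35,
)

```text
t: 8.1
position: [0.4671, 0.1802, 0.2145]
tcp_rot: [-3.137, 0.171, -0.002]
contact_force: [-0.6, -0.2, 3.5]
grip_width: 0.0398
```

Run:
```python
from h import *
s,im=snap('wrist');im=im[:,:,::-1];cv2.imwrite('pics/w7.png',im)
go([.4671,.1795,.36],-.111)
print(state()['contact_force'])
```

```text
t 8.15 pos [0.4671 0.1802 0.2145] yaw -0.1091 tilt [ 0.001  0.    -1.   ] grip 0.0397
shift [   0.3    0.6 -145.5] turn [-0.02 -0.07  0.11]
[-0.01317721 -1.40621599  4.05591903]
```

View pics/w7.png

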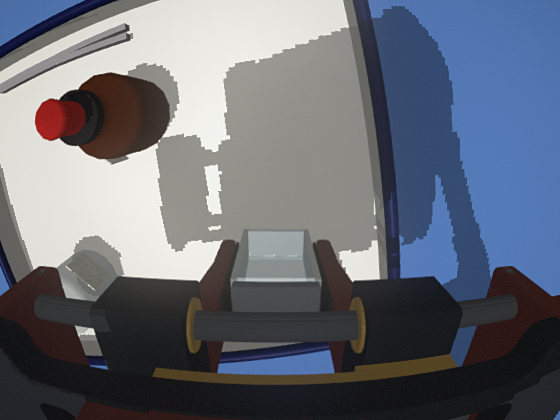

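Call:
servo_tool(
  moves=[
    [[0,0,-15,0,0,0],[0,0,-40,0,0,0],[0,0,-75,0,0,0],[0,0,-110,0,0,0],[0,0,-145,0,0,0]],
  ],
)

```text
t: 8.65
position: [0.4665, 0.18, 0.3605]
tcp_rot: [3.137, -0.171, -0.0]
contact_force: [-0.1, -0.1, -1.4]
grip_width: 0.0397
```

Run:
```python
from h import *
a=cv2.imread('pics/w3.png');cv2.imwrite('pics/w3c.png',cv2.resize(a[10:270,40:330],None,fx=2.7,fy=2.3,interpolation=cv2.INTER_CUBIC))
go([.5475,-.128,.36],-.044)
```

```text
t 8.65 pos [0.4665 0.18   0.3605] yaw -0.1091 tilt [-0. -0. -1.] grip 0.0397
shift [114.  297.4   0.5] turn [ 0.    0.01 -3.73]
```

View pics/w3c.png

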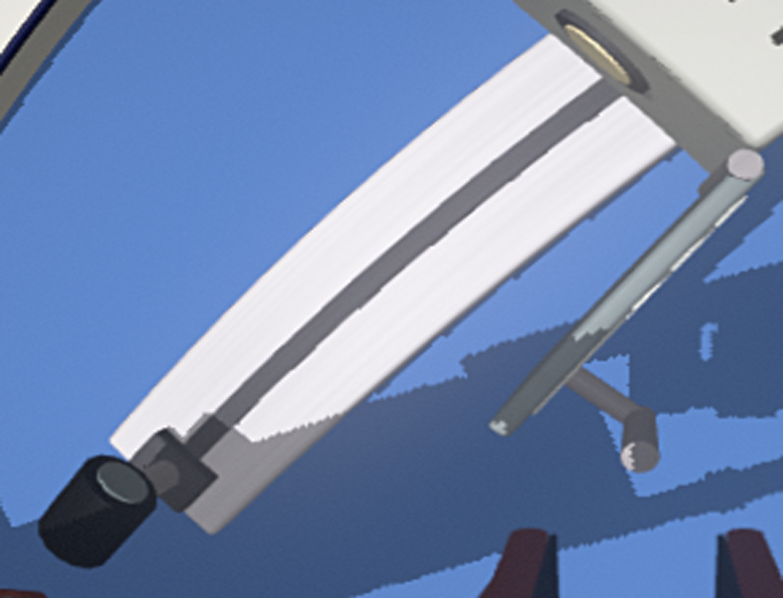

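Run:
```python
from h import *
s=np.load('w3.npy',allow_pickle=True).item()
f=lambda u,v:(40+u/2.7,10+v/2.3)
obs=[(*f(110,440),-140,40,23),(*f(210,533),-140,-40,23),(*f(550,35),170,40,23),(*f(678,150),170,-40,23),(*f(125,482),-97,0,95),(*f(602,53),168,0,95)]
r=least_squares(lambda p:np.concatenate([wproj(s,place(p,[np.array(o[2:])/1000]))[0]-o[:2] for o in obs]),[.545,-.127,-.047],loss='soft_l1')
print(r.x,r.fun.round(1))
p=r.x;c,q=np.cos(p[2]),np.sin(p[2])
for X in ([.6207,-.2532],[.7117,-.202],[.6635,-.1007]):
    d=np.array(X)-p[:2];print(c*d[0]+q*d[1],-q*d[0]+c*d[1])
```

```text
[ 0.55027186 -0.12834873 -0.04732786] [-3.   0.7 -0.9  2.9  0.2 -1.7  0.6 -2.  -1.   0.6  1.   0.3]
0.07625601815906305 -0.12137949968045413
0.16473183878092484 -0.06593160373039912
0.11179328860455487 0.03297461399742607
```

Call:
servo_tool(
  moves=[
    [[12,30,0,0,0,-1],[27,70,0,0,0,-2],[44,115,0,0,0,-3],[61,160,0,0,0,-3.6],[78,205,0,0,0,-3.6]],
  ],
)

```text
t: 9.15
position: [0.522, -0.0339, 0.3594]
tcp_rot: [-3.141, 0.071, -0.001]
contact_force: [1.0, 0.1, -0.7]
grip_width: 0.0397
```

Run:
```python
from h import *
go([.548,-.1284,.36],-.046)
```

```text
t 9.15 pos [ 0.522  -0.0339  0.3594] yaw -0.0455 tilt [ 0.  0. -1.] grip 0.0397
shift [30.3 93.2 -0.6] turn [-0.01 -0.02  0.03]
```

Call:
servo_tool(
  moves=[
    [[12,38,0,0,0,0],[22,68,0,0,0,0],[28,86,0,0,0,0],[28,86,0,0,0,0],[28,86,0,0,0,0]],
  ],
)

```text
t: 9.65
position: [0.546, -0.1188, 0.3587]
tcp_rot: [-3.14, 0.073, 0.001]
contact_force: [-0.9, 0.8, -1.3]
grip_width: 0.0402
```

Run:
```python
from h import *
go([.548,-.1284,.2725],-.046)
s,im=snap('wrist');im=im[:,:,::-1];cv2.imwrite('pics/w8.png',im);np.save('w8.npy',s,allow_pickle=True)
```

```text
t 9.65 pos [ 0.546  -0.1188  0.3587] yaw -0.0462 tilt [-0.001  0.001 -1.   ] grip 0.0402
shift [ 2.5  9.5 86.2] turn [-0.05  0.03 -0.01]
```

View pics/w8.png

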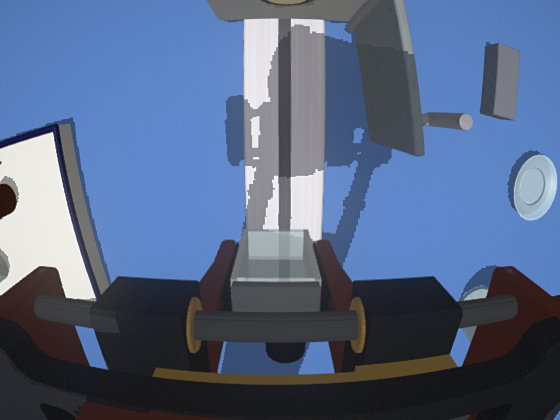

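Call:
servo_tool(
  moves=[
    [[2,9.5,10,0,0,0],[2,9.5,35,0,0,0],[2,9.5,60,0,0,0],[2,9.5,78,0,0,0],[2,9.5,86,0,0,0]],
  ],
)

```text
t: 10.2
position: [0.547, -0.1282, 0.2696]
tcp_rot: [-3.14, 0.071, 0.006]
contact_force: [0.1, -0.3, -0.8]
grip_width: 0.0401
```

Call:
servo_tool(
  moves=[
    [[0,0,0,0,0,0],[0,0,0,0,0,0],[0,0,0,0,0,0],[0,0,0,0,0,0],[0,0,0,0,0,0]],
  ],
)

```text
t: 10.7
position: [0.5478, -0.129, 0.2735]
tcp_rot: [3.14, -0.073, 0.002]
contact_force: [-0.1, 0.4, -1.5]
grip_width: 0.0398
```

Run:
```python
from h import *
go([.548,-.1284,.2725],-.046)
s,im=snap('wrist');im=im[:,:,::-1];cv2.imwrite('pics/w9.png',im);np.save('w9.npy',s,allow_pickle=True)
s,im=snap('side');im=im[:,:,::-1];cv2.imwrite('pics/side9.png',cv2.resize(im[150:270,140:340],None,fx=4,fy=4,interpolation=cv2.INTER_CUBIC))
```

```text
t 10.7 pos [ 0.5478 -0.129   0.2735] yaw -0.0464 tilt [ 0.001 -0.    -1.   ] grip 0.0398
shift [ 0.2 -0.6  1. ] turn [ 0.02 -0.07 -0.02]
```

View pics/w9.png

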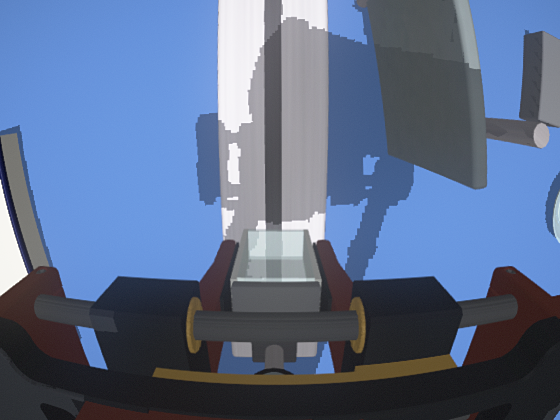

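View pics/side9.png

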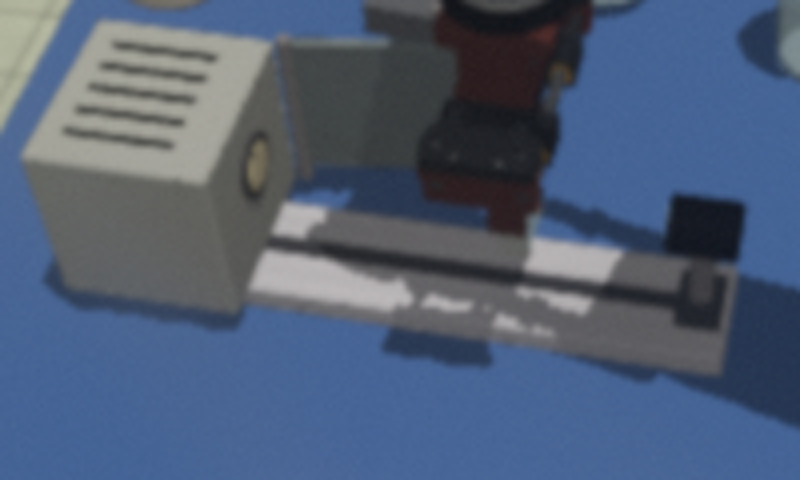

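Run:
```python
from h import *
s=np.load('w9.npy',allow_pickle=True).item()
R=Ro.from_rotvec(s['tcp_rot']).as_matrix()
for r in ([[219.5,120],[328.5,120]],[[221,220],[327,220]]):
    W=wz(s,r,.023);print(((W.mean(0)-s['position'])@R)*1000, np.linalg.norm(W[0]-W[1]))
st=state();print(st['t'],st['position'],st['contact_force'],np.abs(st['dq']).max())
```

```text
[ 74.5854156   -0.55194224 250.58147187] 0.07690313918487858
[  0.55026343  -0.64248897 250.48453876] 0.07970191568437564
10.8 [ 0.54768199 -0.12900867  0.27311286] [-0.23321627  0.57643004 -1.48917417] 0.005719921583163553
```

Lateral error is about 0.6 mm, the height is within 1 mm, and the yaw is aligned. I'm handing in.

```bash
python3 -c "
from workcell import *
print(finish_job());s=state();print(s['t'],s['position'],s['grip_width'])"
```

```text
the job is handed in; nothing more can be done
None
the job is handed in; nothing more can be done
```

The job is handed in at 10.8 s of the 64 s allowed. The door is open, and the cell is held upright at mid-beam. `finish_job` reports no verdict, so these are my own last checks:

- **Door:** I pulled it open by its handle, then let go. The wrist picture put it at about 1.70 rad, against the 1.45 needed, and it was still open in the last pictures.
- **Cell grip:** I gripped it across its two frosted ends, with the opening reading 39.8 mm on a 40 mm cell. In the pictures the fingers touched only those ends.
- **Cell position:** It sat about 0.6 mm off the rail's centre line. Height was within about 1 mm and yaw within about 0.01 rad, and the tool pointed straight down. Along the beam it was about 2.5 mm from my estimate of the middle, which is itself uncertain by about 5 mm.
- **Contact and rest:** External force was about 1.6 N and the arm was still. The cell's underside was about 40 mm above the rail.
- **Other things:** I touched none of the bottles or other things knowingly. I did not measure their positions again at the end.

**Disagreements:**
- My first fit from the side and top cameras differed by about 5 mm along the beam from the wrist camera fits. I used the wrist values, which agreed with each other.
- The handle's arc ran up to 3 mm inside the one I planned, so the pull reached about 19 N until I corrected it.

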